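Cover the staining boxes, put the pipettes away and start the rocker

TASK

Put a lid on every staining box on the rocking shaker and press each one down until its seal gives and it sits level and fully home, and lay every loose pipette in a place of the pipette rest, tip end in the narrow notches. Only when all that is done, push the shaker's lever over to on. A lid left over may stay on the bench; leave the jars and well plate where they are.

Things in the scene. Friction and masses are not known exactly. Their poses are not given: they have to be found in the camera images.
- lid1_grip (a point): Plain grey press-on lid, 80 g: plate 100 x 75 mm with a hollow skirt below (inside 95 x 70, 12 mm deep) and an upright grip bar on its middle (60 long, 14 wide, 24 high); 40 mm high in all. Point: centre of the bar, 28 mm above the skirt's lower edge, 12 mm below the bar's top. x along lid and bar, z up. Three alike, always present; any lid fits any box, either way round.
- lid2_grip (a point): Plain grey press-on lid, 80 g: plate 100 x 75 mm with a hollow skirt below (inside 95 x 70, 12 mm deep) and an upright grip bar on its middle (60 long, 14 wide, 24 high); 40 mm high in all. Point: centre of the bar, 28 mm above the skirt's lower edge, 12 mm below the bar's top. x along lid and bar, z up. Three alike, always present; any lid fits any box, either way round.
- lid3_grip (a point): Plain grey press-on lid, 80 g: plate 100 x 75 mm with a hollow skirt below (inside 95 x 70, 12 mm deep) and an upright grip bar on its middle (60 long, 14 wide, 24 high); 40 mm high in all. Point: centre of the bar, 28 mm above the skirt's lower edge, 12 mm below the bar's top. x along lid and bar, z up. Three alike, always present; any lid fits any box, either way round.
- box1: White open staining box 90 x 65 x 28 mm high, 0.7 kg, standing loose on the shaker's mat (80 mm above the bench); 2 or 3 present. Origin: centre of underside; x along its long side. A black seal stands 8 mm above its rim: a lid laid on it has its bar's centre 52 mm above this origin. Pressed with some 8 N the seal slides down 6 mm to a stop and stays: bar's centre 46 mm above this origin, fully home.
- box2: White open staining box 90 x 65 x 28 mm high, 0.7 kg, standing loose on the shaker's mat (80 mm above the bench); 2 or 3 present. Origin: centre of underside; x along its long side. A black seal stands 8 mm above its rim: a lid laid on it has its bar's centre 52 mm above this origin. Pressed with some 8 N the seal slides down 6 mm to a stop and stays: bar's centre 46 mm above this origin, fully home.
- box3: White open staining box 90 x 65 x 28 mm high, 0.7 kg, standing loose on the shaker's mat (80 mm above the bench); 2 or 3 present. Origin: centre of underside; x along its long side. A black seal stands 8 mm above its rim: a lid laid on it has its bar's centre 52 mm above this origin. Pressed with some 8 N the seal slides down 6 mm to a stop and stays: bar's centre 46 mm above this origin, fully home.
- pipette1_mid (a point): White pipette lying on the bench, 130 g; 2 or 3 present. Square-sided body 110 long, 26 wide, 30 mm high; at its tip end a round grey shaft 80 long, 14 mm thick, in line with the body's axis; plunger button 16 mm long at the other end. Point: near the balance point, on the body's axis, 45 mm back from where the shaft begins, 15 mm above the underside. x to the tip end, z up.
- pipette2_mid (a point): White pipette lying on the bench, 130 g; 2 or 3 present. Square-sided body 110 long, 26 wide, 30 mm high; at its tip end a round grey shaft 80 long, 14 mm thick, in line with the body's axis; plunger button 16 mm long at the other end. Point: near the balance point, on the body's axis, 45 mm back from where the shaft begins, 15 mm above the underside. x to the tip end, z up.
- pipette3_mid (a point): White pipette lying on the bench, 130 g; 2 or 3 present. Square-sided body 110 long, 26 wide, 30 mm high; at its tip end a round grey shaft 80 long, 14 mm thick, in line with the body's axis; plunger button 16 mm long at the other end. Point: near the balance point, on the body's axis, 45 mm back from where the shaft begins, 15 mm above the underside. x to the tip end, z up.
- slot1 (a point): One of three places, 56 mm apart, any may be used, of the grey pipette rest (base 180 x 182 x 10 mm, two upright combs 10 mm thick). Point: where the pipette's own listed point lies when seated, 60 mm above the bench; x towards the tip end. Between the combs only the base stands.
- slot2 (a point): Another place of the rest, same meaning. The body lies in a 32 mm notch, comb centred 45 mm behind this point; the shaft in a 21 mm notch, comb centred 95 mm ahead. Prongs rise 22 mm over the notch floors, to 67 mm above the bench behind and 75 mm ahead. The body does not fit the narrow notch.
- slot3 (a point): Another place of the rest, same meaning. The body lies in a 32 mm notch, comb centred 45 mm behind this point; the shaft in a 21 mm notch, comb centred 95 mm ahead. Prongs rise 22 mm over the notch floors, to 67 mm above the bench behind and 75 mm ahead. The body does not fit the narrow notch.
- switch (a joint): Shaker's toggle lever: 0 = off, leaning towards the robot's side; 1.0 rad = on, pushed over away from the robot (along the shaker's +x) to its stop. It stays where it is left.
- switch_tip (a point): Centre of the grey ball (26 mm across) on the end of that lever, at the right-hand end of the shaker beside the mat. The lever swings in an upright plane about a level axis 55 mm from this point, 82 mm above the bench; its tip travels about 53 mm. x: the way it is pushed (level when the joint is 0).
- jar1: Small white-capped jar, 48 mm across, 85 mm high, a bystander. Origin: centre of its underside.
- jar2: Small white-capped jar, 48 mm across, 85 mm high, a bystander. Origin: centre of its underside.
- wellplate: White well plate 85 x 127 x 20 mm, a bystander. Origin: centre of its underside.
Things that resemble listed ones, but are neither listed nor needed, are in the scene too. Leave any blue or orange look-alike of the part that bears lid2_grip alone.

How it is judged:
By the outcome, as a careful person would: the job done as asked, in the order asked, and still so for the second after the job is handed in, with the robot touching nothing.
Of box1, box2, box3 only 2 to 3 are there at a start; the rules pass over those that are not, and their reading is None.
Of pipette1, pipette2, pipette3 only 2 to 3 are there at a start; the rules pass over those that are not, and their reading is None.
At some moment in a run one of lid1, lid2, lid3 may be knocked a few centimetres aside while the robot is not near it.
Once in a run the grip may slacken for a moment while it holds something.
It also fails if it takes over 210 s, if anything falls off the work surface, if the arm or the gripper's body presses on something with over 40 N, if the wrist force passes 120 N, or if a joint passes its speed limit or range.

ROBOT

A 6-joint arm with a two-finger parallel gripper is mounted at the origin on the work surface. World frame = base frame: x ahead of the robot, y to its left, z up, the work surface at z = 0. Lengths are in m, angles in degrees, forces in N, time in s.
With the tool pointing down it reaches from about 0.325 to 0.775 m from the base axis. Payload 5.5 kg.
Tool frame: the origin (TCP) lies at the centre of the arm's flange, where the gripper is bolted on; the fingertips stand 182 mm ahead of it and the grasp point (between the pads) lies 163 mm ahead of it; z points along the fingers, y is the direction in which the jaws open and shut (so a half turn about z gives the same grasp; the last joint's range is limited). The gripper opens to 88 mm and grips with 3 to 60 N. Pads are 20 mm wide; open, the fingers measure 115 mm over their backs; the gripper's body (75 mm by 178 mm) begins 61 mm behind the grasp point.
Start: joints at [-76.816, 5.22, 70.514, -0, 104.267, -3.249], TCP at [0.17, -0.576, 0.405] pointing down, gripper open.
Joint ranges: [-164.24, 164.24], [-49.07, 125.15], [9.68, 141.18], [-86.29, 266.29], [3.28, 154.24], [-151.56, 151.56]. Speed limits (degrees/s): [147.25, 147.25, 172.46, 180, 180, 180].

INTERFACE

Orientations are given as [roll, pitch, yaw] about the fixed x, y, z axes, in that order (R = Rz(yaw) Ry(pitch) Rx(roll)).
In Python, from station import r gives the robot as it stands. The module is installed in compiled form; this text tells all that it offers. Calls block until the motion is done:
- r.reach(position, orientation): joint-space move of the TCP to a pose.
- r.servo_line(position, rotation=None, speed=0.15): straight line of the TCP; rotation=None keeps the orientation; speed is the mean speed in m/s.
- r.move_joints(angles): joint-space move.
- r.let_go() and r.grab(squeeze=None): open the fingers fully, or close them until they stop; squeeze is the grip in N (None keeps the last).
- r.wait(seconds).
- r.inverse_kinematics(position, orientation): joint angles nearest the present ones, or None.
- r.sense(): the state.
- r.snapshot(name): name is "scene" or "top" or "wrist"; returns a dict with "frame" (480x640x3 uint8, red, green, blue), "fx", "fy", "cx", "cy" (pixels), "R" (3x3) and "t" (3): a world point X has camera coordinates R X + t. Camera axes: x right, y down, z forward; pixel columns grow to the right and rows downward; lengths in m; the calibration is good to about 2 mm. A picture is of the moment at which its call begins. There is no depth.
A pose or a line that the arm cannot do raises r.IKError and nothing moves.
- r.hand_in(): hands the job in, once; it reports no verdict.
The state is a dict: "clock": time; "joints": joint angles; "joint_vel": joint speeds; "joint_torque": joint torques, N m; "tcp_pos": TCP position; "orientation": TCP orientation; "contact_force": force on the tool from outside, world axes, zero at the start; "torque": the same for the moment, N m; "opening": finger opening in m.
Only numpy, scipy, OpenCV 4.12 (cv2) and the standard library are available. Lean on these libraries where they do the work, as an engineer would, in place of code of your own. Each camera call takes 0.05 s, during which the arm holds its last target. There are 200 camera calls.

## Working session

There is one attempt and no reset: what is moved stays moved. The work goes in short steps, each a Python script; the robot and the scene stay as the last script left them, time stands still between calls to the robot, and variables do not carry over. Pictures are saved under pics/ and viewed, about 12 in all and at most 16, crops included, and the job is handed in when it is done.

```bash
mkdir -p pics; ls; python3 - <<'E'
from station import r
import cv2,numpy as np
for n in("scene","top","wrist"):
    s=r.snapshot(n); cv2.imwrite(f"pics/{n}0.png",s["frame"][:,:,::-1])
    R=np.array(s["R"]);print(n,s["fx"],s["fy"],s["cx"],s["cy"],"cam at",-R.T@s["t"],R.round(3).tolist())
print(r.sense())
E
```

```text
pics
scene 452.1753202286444 452.1753202286444 320.8299320148056 237.74330300624007 cam at [ 1.18138772 -0.44467462  0.92818181] [[0.463, 0.886, -0.003], [0.641, -0.337, -0.689], [-0.612, 0.318, -0.724]]
top 449.73970002494247 449.73970002494247 320.58157510112216 239.21446175013608 cam at [ 0.33784416 -0.1037006   1.48104654] [[0.008, -1.0, 0.001], [-0.994, -0.008, -0.107], [0.107, -0.0, -0.994]]
wrist 350.64888453808595 350.64888453808595 319.5537760008386 241.94158984153054 cam at [ 0.23623527 -0.55525829  0.38317591] [[0.284, -0.959, -0.002], [-0.928, -0.275, 0.25], [-0.241, -0.069, -0.968]]
{'clock': 0.15, 'joints': array([-7.68173753e+01,  5.25566679e+00,  7.05649061e+01, -5.27654050e-04,
        1.04266554e+02, -3.25038322e+00]), 'joint_vel': array([ 0.01424402, -0.07459961, -0.15470124, -0.06327936, -0.14671313,
       -0.04546674]), 'joint_torque': array([ 3.71785918e-04, -4.47045600e+01, -4.06906521e+01,  6.98205899e-02,
        2.74500711e-02, -1.00771247e-04]), 'tcp_pos': array([ 0.16972994, -0.57555579,  0.40375171]), 'orientation': array([-1.79912985e+02, -4.42926699e-03,  1.64328749e+01]), 'contact_force': array([-0.69249748, -1.15901896,  0.31030128]), 'torque': array([-0.00996383,  0.04088226, -0.04419386]), 'opening': 0.08763767075853475}
```

View pics/top0.png

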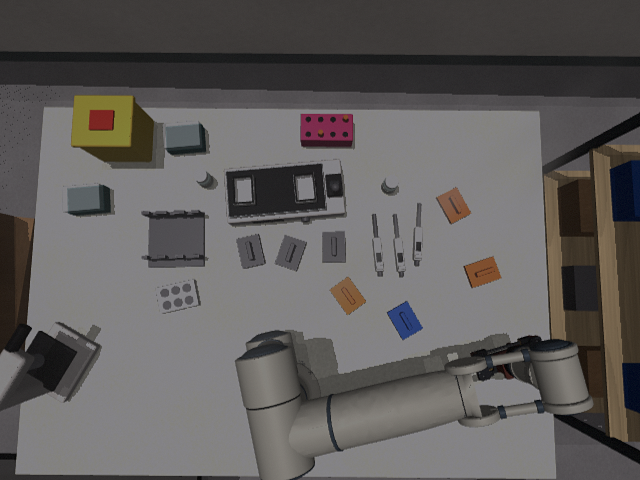

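View pics/scene0.png

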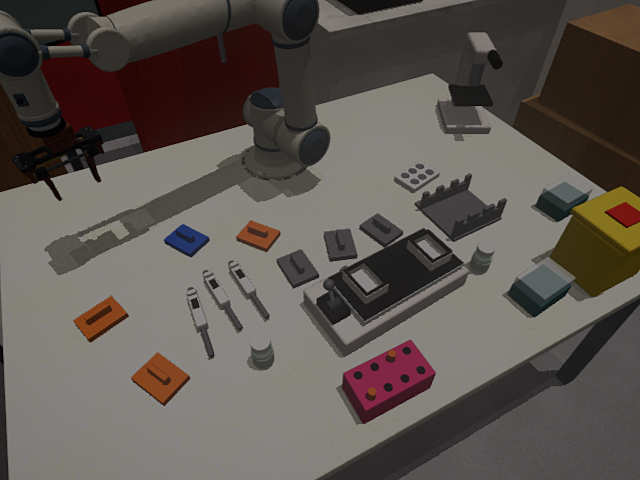

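The top view shows two boxes at about (244,190) and (305,187), grey lids at (251,251), (291,253) and (334,247), and three pipettes at (378,245), (399,245) and (418,235). It also shows the rest at (176,238) and the lever at (335,180). The scene view agrees. Next I'll look from closer with the wrist camera.

```bash
cat > h.py <<'E'
from station import r
import cv2,numpy as np,pickle
def snap(n,save=None):
    s=r.snapshot(n); s["R"]=np.array(s["R"]);s["t"]=np.array(s["t"]);s["frame"]=np.array(s["frame"])
    if save: cv2.imwrite(f"pics/{save}.png",s["frame"][:,:,::-1]); pickle.dump(s,open(f"pics/{save}.pkl","wb"))
    return s
def load(n): return pickle.load(open(f"pics/{n}.pkl","rb"))
def ray(s,u,v):
    d=s["R"].T@np.array([(u-s["cx"])/s["fx"],(v-s["cy"])/s["fy"],1.]); return -s["R"].T@s["t"],d/np.linalg.norm(d)
def plane(s,u,v,z):
    o,d=ray(s,u,v); return o+d*(z-o[2])/d[2]
def tri(obs):  # [(s,u,v)...] -> point, rms ray distance
    A=np.zeros((3,3));b=np.zeros(3);L=[]
    for s,u,v in obs:
        o,d=ray(s,u,v);P=np.eye(3)-np.outer(d,d);A+=P;b+=P@o;L.append((o,P))
    x=np.linalg.solve(A,b);return x,np.sqrt(np.mean([np.sum((P@(x-o))**2) for o,P in L]))
def proj(s,X):
    c=s["R"]@np.asarray(X)+s["t"];return np.array([s["fx"]*c[0]/c[2]+s["cx"],s["fy"]*c[1]/c[2]+s["cy"]])
E
python3 - <<'E'
from h import *
t=snap("top")
for n,u,v,z in[("lidA",251,251,.03),("lidB",291,253,.03),("lidC",334,247,.03),("rest",176,238,.05),("box1",244,190,.11),("box2",305,187,.11),("p1",378,245,.03),("p2",399,245,.03),("p3",418,235,.03),("lever",335,180,.12),("jar",390,185,.08)]:
    print(n,plane(t,u,v,z).round(3))
i=0
for x,y in [(0.5,-.2),(.5,0.0),(.5,.12),(.5,.3)]:
    r.reach([x,y,.45],[180,0,0]); r.wait(.2); s=snap("wrist",f"w{i}"); print(i,r.sense()["clock"],r.sense()["tcp_pos"]); i+=1
E
```

```text
lidA [0.454 0.121 0.03 ]
lidB [ 0.449 -0.008  0.03 ]
lidC [ 0.47  -0.147  0.03 ]
rest [0.492 0.359 0.05 ]
box1 [0.637 0.135 0.11 ]
box2 [ 0.649 -0.054  0.11 ]
p1 [ 0.477 -0.29   0.03 ]
p2 [ 0.478 -0.358  0.03 ]
p3 [ 0.511 -0.42   0.03 ]
lever [ 0.669 -0.147  0.12 ]
jar [ 0.664 -0.323  0.08 ]
0 2.275 [ 0.49983624 -0.20059195  0.44987346]
1 3.3417 [ 0.50021859 -0.00124365  0.44979845]
2 4.1417 [0.50018914 0.11884238 0.4500721 ]
3 5.1417 [0.50036415 0.29851132 0.45049028]
```

View pics/w0.png

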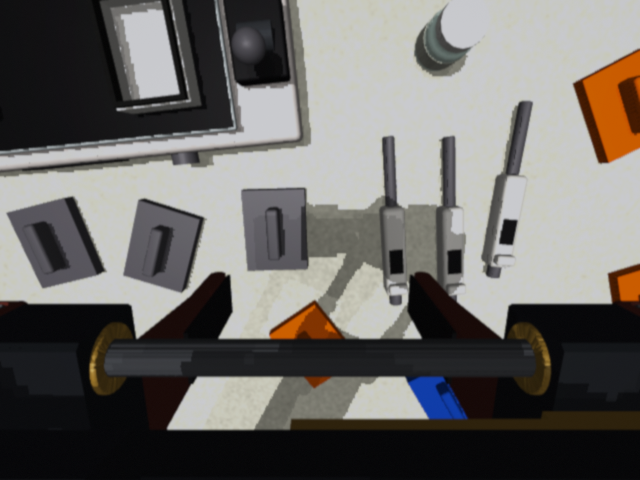

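View pics/w2.png

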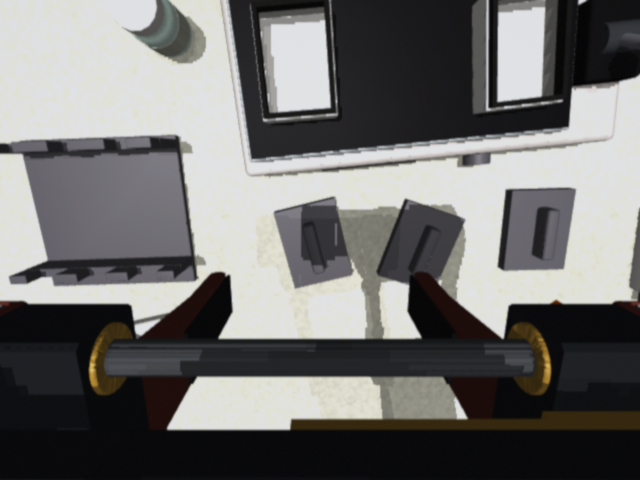

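The wrist views show:
- **Lids:** in w0, grey lids at about (55,240), (165,245) and (275,230).
- **Pipettes:** pipettes at (393,235), (452,235) and (508,215) in w0.
- **Rest and boxes:** in w2, the rest spans (20..195,140..280). The boxes are at (297,65) and (525,50).
- **Lever:** the lever ball is at (248,43) in w0.

Next I'll take closer stereo pairs of each group.

```bash
python3 - <<'E'
from h import *
P=dict(rA=(.46,.42,.40),rB=(.46,.30,.40),bA=(.60,.10,.45),bB=(.60,-.04,.45),lA=(.43,.06,.33),lB=(.43,-.08,.33),pB=(.47,-.30,.36),pA=(.47,-.40,.36))
for n,(x,y,z) in P.items():
    try:
        r.reach([x,y,z],[180,0,0]); r.wait(.3); snap("wrist",n)
    except r.IKError as e: print(n,e)
print(r.sense()["clock"])
rows=[]
for a,b in (("rB","bA"),("lA","pB")):
    rows.append(np.hstack([load(k)["frame"][:300] for k in(a,b)]))
m=np.vstack(rows);cv2.imwrite("pics/mont.png",cv2.resize(m,(800,375),interpolation=cv2.INTER_AREA)[:,:,::-1])
# blobs of grey lids
for k in("lA","lB"):
    f=load(k)["frame"].astype(int)[:285]; g=f.mean(2); mk=((g<125)&(f.max(2)-f.min(2)<30)).astype(np.uint8)
    n,l,st,c=cv2.connectedComponentsWithStats(mk)
    print(k,[(st[i].tolist()) for i in range(1,n) if st[i][4]>1500])
    for i in range(1,n):
        if 3000<st[i][4]<20000: print(np.histogram(g[l==i],bins=range(20,130,8)))
E
```

```text
13.6083
lA [[98, 0, 514, 57, 16141], [121, 26, 519, 76, 13722], [0, 29, 92, 230, 14027], [507, 117, 117, 123, 12102], [181, 131, 314, 154, 31082]]
(array([7808,  223,   80,   62,  691,  479,  441,  499, 1869, 1838,  405,
        542,  413]), array([ 20,  28,  36,  44,  52,  60,  68,  76,  84,  92, 100, 108, 116,
       124]))
(array([ 304,  328,  233,  240, 4192,  780,  629,  572,  628, 2445, 1310,
        613,  344]), array([ 20,  28,  36,  44,  52,  60,  68,  76,  84,  92, 100, 108, 116,
       124]))
(array([2385,  536,  400,  212,  206,  254,  275, 2432, 6637,  107,  117,
        330,  128]), array([ 20,  28,  36,  44,  52,  60,  68,  76,  84,  92, 100, 108, 116,
       124]))
(array([1834,  324,  182,  136,  129,  202,  383, 2839, 5706,   95,   90,
         85,   86]), array([ 20,  28,  36,  44,  52,  60,  68,  76,  84,  92, 100, 108, 116,
       124]))
lB [[0, 0, 392, 47, 9649], [0, 19, 476, 82, 15303], [542, 32, 54, 253, 5900], [177, 117, 318, 168, 34080], [10, 130, 140, 135, 11868], [618, 146, 22, 139, 2220]]
(array([ 987,   63,   48,  131,  600,  340,  306,  329, 1307, 2108,  333,
        335,  281]), array([ 20,  28,  36,  44,  52,  60,  68,  76,  84,  92, 100, 108, 116,
       124]))
(array([ 381,  182,  231,  248, 4945,  768,  620,  559,  662, 2694, 1325,
        655,  379]), array([ 20,  28,  36,  44,  52,  60,  68,  76,  84,  92, 100, 108, 116,
       124]))
(array([  93,  247,  186,  209,  239,  455, 1590,  908,  626,  784,  246,
        168,  137]), array([ 20,  28,  36,  44,  52,  60,  68,  76,  84,  92, 100, 108, 116,
       124]))
(array([2055,  283,  307,  239,  177,  209,  292, 1152, 6453,  373,  113,
        131,   80]), array([ 20,  28,  36,  44,  52,  60,  68,  76,  84,  92, 100, 108, 116,
       124]))
```

View pics/mont.png

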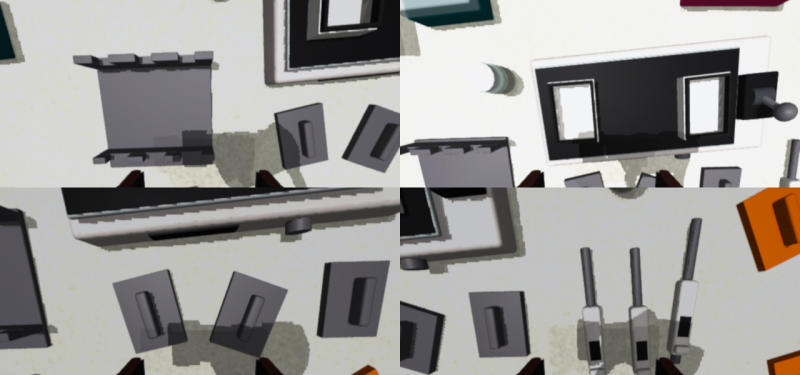

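The montage shows that the far comb of the rest (top of the image) has the wide prongs, so its notches are the narrow ones. The tips therefore point to +x, as the pipettes already do. The lids' bars and the boxes' long sides run roughly along x. Next I'll view zoomed crops of a box, the lever, the rest and a lid.

```bash
python3 - <<'E'
from h import *
A=load("bA")["frame"];B=load("rB")["frame"];L=load("lA")["frame"]
up=lambda im,k:cv2.resize(im,None,fx=k,fy=k,interpolation=cv2.INTER_NEAREST)
a=up(A[100:240,200:340],2); a2=up(A[100:240,500:640],2); c=up(B[70:270,110:350],1)
c=cv2.copyMakeBorder(c,0,80,0,0,cv2.BORDER_CONSTANT)
row1=np.hstack([a,a2,c])
l=L[120:290,160:560]; l=up(l,2)
row1=cv2.copyMakeBorder(row1,0,0,0,0,cv2.BORDER_CONSTANT)
m=np.zeros((620,800,3),np.uint8); m[:280,:800]=row1[:, :800]; m[280:280+340]=l[:,:800]
cv2.imwrite("pics/crop1.png",m[:600,:,::-1])
for u,v in((250,220),(300,255),(480,270),(430,200),(420,260),(60,200),(540,200)): print((u,v),L[v,u])
E
```

```text
(250, 220) [23 23 25]
(300, 255) [105 105  96]
(480, 270) [111 110 101]
(430, 200) [92 90 96]
(420, 260) [76 75 71]
(60, 200) [83 81 88]
(540, 200) [86 83 90]
```

View pics/crop1.png

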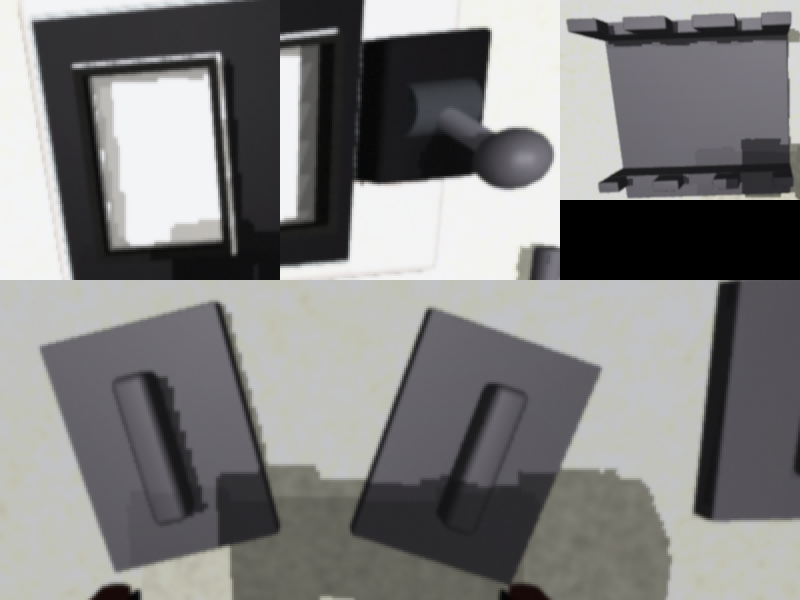

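The crop shows each box opening framed by the black seal, with thin white rim lines, and the lever ball at about (616,178) in bA. Lid tops and shaded bench separate by colour, since the lids have B>R. Next I'll measure the lids, boxes and pipettes from contours, and crop the combs and the lever.

```bash
cat >> h.py <<'E'
def quad(cnt):
    h=cv2.convexHull(cnt); p=cv2.arcLength(h,True)
    for e in np.linspace(.01,.12,45):
        q=cv2.approxPolyDP(h,e*p,True)
        if len(q)<=4: break
    if len(q)!=4: return None
    q=q[:,0].astype(float); c=cnt[:,0].astype(float); L=[]
    for i in range(4):   # refine each side: line fitted to contour points near it
        a,b=q[i],q[(i+1)%4]; d=(b-a)/np.linalg.norm(b-a); n=np.array([-d[1],d[0]])
        s=(c-a)@d; w=np.abs((c-a)@n); k=(s>.12*np.linalg.norm(b-a))&(s<.88*np.linalg.norm(b-a))&(w<4)
        if k.sum()<6: return None
        vx,vy,x,y=cv2.fitLine(c[k].astype(np.float32),cv2.DIST_HUBER,0,.01,.01).ravel(); L.append((np.array([x,y]),np.array([vx,vy])))
    return L
def rect3d(s,cnt,zin,zout):
    """sides facing the nadir at height zin, sides facing away at zout -> centre, yaw of long axis, size"""
    L=quad(cnt)
    if L is None: return None
    cen=cnt[:,0].mean(0); cam=-s["R"].T@s["t"]; W=[]
    for p,d in L:
        m=p+d*((cen-p)@d); P=plane(s,*m,0.0)[:2]; C=plane(s,*cen,0.0)[:2]
        a=plane(s,*(m-20*d),zout)[:2]; b=plane(s,*(m+20*d),zout)[:2]; n=np.array([-(b-a)[1],(b-a)[0]]); n/=np.linalg.norm(n)
        mid=(a+b)/2
        if n@(mid-C)<0:n=-n
        z=zout if n@(mid-cam[:2])>0 else zin
        W.append((plane(s,*(m-20*d),z)[:2],plane(s,*(m+20*d),z)[:2]))
    def inter(l1,l2):
        d1=l1[1]-l1[0];d2=l2[1]-l2[0];t=np.linalg.solve(np.c_[d1,-d2],l2[0]-l1[0]);return l1[0]+d1*t[0]
    c=np.array([inter(W[i],W[(i+1)%4]) for i in range(4)])
    e=[np.linalg.norm(c[(i+1)%4]-c[i]) for i in range(4)]; e2=((e[0]+e[2])/2,(e[1]+e[3])/2)
    k=0 if e2[0]>e2[1] else 1
    v=(c[k+1]-c[k])-(c[(k+3)%4]-c[(k+2)%4]); yaw=np.degrees(np.arctan2(v[1],v[0])); yaw=(yaw+90)%180-90
    return c.mean(0),yaw,(max(e2)*1e3,min(e2)*1e3)
def blobs(mk,amin,amax):
    cs,_=cv2.findContours(mk.astype(np.uint8),cv2.RETR_EXTERNAL,cv2.CHAIN_APPROX_NONE)
    return [c for c in cs if amin<cv2.contourArea(c)<amax]
def greymask(s):
    f=cv2.GaussianBlur(s["frame"],(3,3),0).astype(int); return (f.mean(2)<118)&(f[...,2]>=f[...,0]+1)&(f.max(2)-f.min(2)<25)
def lids(s,vmax=290):
    m=greymask(s); m[vmax:]=0; m=cv2.morphologyEx(m.astype(np.uint8),cv2.MORPH_OPEN,np.ones((3,3))); out=[]
    for c in blobs(m,3000,16000):
        x,y,w,h=cv2.boundingRect(c)
        if x<2 or x+w>638 or y<2 or y+h>vmax-1: continue
        q=rect3d(s,c,0,.016)
        if q: out.append(q)
    return out
E
python3 - <<'E'
from h import *
for k in("w1","w2","lA","lB"):
    print(k,[(q[0].round(4).tolist(),round(q[1],1),np.round(q[2],1).tolist()) for q in lids(load(k))])
for k in("bA","bB"):
    s=load(k); g=cv2.cvtColor(s["frame"],cv2.COLOR_RGB2GRAY); m=(g>95)
    m=m.astype(np.uint8)
    for c in cv2.findContours(m,cv2.RETR_LIST,cv2.CHAIN_APPROX_NONE)[0]:
        if 2500<cv2.contourArea(c)<9000:
            for zi,zo in((.116,.108),):
                q=rect3d(s,c,zi,zo)
                if q: print(k,cv2.boundingRect(c),q[0].round(4),round(q[1],1),np.round(q[2],1))
for k in("pB","pA"):
    s=load(k); m=greymask(s); m[300:]=0
    for c in blobs(m,500,3000):
        (u,v),(w,h),a=cv2.minAreaRect(c)
        if max(w,h)/min(w,h)<3: continue
        b=cv2.boxPoints(((u,v),(w,h),a)); e=b[1]-b[0] if np.linalg.norm(b[1]-b[0])>np.linalg.norm(b[2]-b[1]) else b[2]-b[1]
        if e[1]>0:e=-e
        tip=np.array([u,v])+e/2; st=np.array([u,v])-e/2
        T,S=plane(s,*tip,.015),plane(s,*st,.015)
        print(k,"tip",tip.round(1),"start",st.round(1),T[:2].round(4),S[:2].round(4),"len",round(np.linalg.norm(T-S)*1e3,1),"yaw",np.degrees(np.arctan2(*(T-S)[1::-1])).round(1))
up=lambda im,k:cv2.resize(im,None,fx=k,fy=k,interpolation=cv2.INTER_CUBIC)
m=np.zeros((600,800,3),np.uint8)
A=load("rA")["frame"];B=load("rB")["frame"];D=load("bB")["frame"]
cv2.imwrite("pics/rA_b.png",A[:,:,::-1])
m[:130*1]=0
m[0:300]=up(B[60:280,105:352],1)[:1].mean() if False else 0
a=up(B[60:280,100:360],1.5);m[:330,:390]=a; a=up(A[60:280,220:490],1.5);m[:330,395:395+405]=a
a=up(D[100:240,360:620],1.9);m[334:334+266,:494]=a
cv2.imwrite("pics/crop2.png",m[:,:,::-1])
E
```

```text
w1 [([0.4769, -0.1455], np.float64(1.4), [94.9, 68.9])]
w2 [([0.4562, 0.1261], np.float64(13.9), [87.7, 70.3]), ([0.4593, -0.0059], np.float64(-18.4), [86.0, 71.5]), ([0.4767, -0.1454], np.float64(1.7), [96.0, 68.7])]
lA [([0.4553, -0.0042], np.float64(-18.5), [96.8, 71.4]), ([0.4594, 0.1272], np.float64(13.7), [96.5, 71.5]), ([0.4765, -0.1454], np.float64(1.5), [97.3, 70.7])]
lB [([0.4552, -0.0044], np.float64(-18.5), [97.2, 71.9]), ([0.459, 0.1271], np.float64(13.9), [97.5, 71.2]), ([0.4764, -0.1454], np.float64(1.6), [96.5, 71.6])]
bA (245, 134, 66, 90) [0.6434 0.1389] 4.5 [76.7 52.4]
bA (463, 123, 53, 92) [ 0.6523 -0.0451] 6.8 [76.5 42.6]
bB (0, 236, 72, 67) [0.56  0.233] -4.7 [63.6 61.1]
bB (89, 135, 69, 89) [0.6431 0.135 ] 4.5 [77.2 45. ]
bB (301, 123, 68, 93) [ 0.6524 -0.0516] 6.6 [77.  53.2]
bB (398, 114, 66, 81) [ 0.6669 -0.1316] 7.9 [64.3 49.1]
pB tip [375.2  96.3] start [381.6 189.1] [ 0.5857 -0.3458] [ 0.506 -0.355] len 80.3 yaw 6.6
pB tip [295.3  96.3] start [304.1 188.9] [ 0.5855 -0.2768] [ 0.506  -0.2836] len 79.8 yaw 5.0
pB tip [474.9  48.4] start [460.9 147.3] [ 0.6233 -0.4277] [ 0.5434 -0.4243] len 80.0 yaw -2.4
pA tip [258.6  96.1] start [270.8 189. ] [ 0.5858 -0.3452] [ 0.5059 -0.3532] len 80.3 yaw 5.7
pA tip [179.1  95.8] start [196. 189.] [ 0.5859 -0.2765] [ 0.5058 -0.2843] len 80.4 yaw 5.5
pA tip [355.1  48.8] start [347.6 147.3] [ 0.623  -0.4277] [ 0.5432 -0.4231] len 79.9 yaw -3.3
```

View pics/crop2.png

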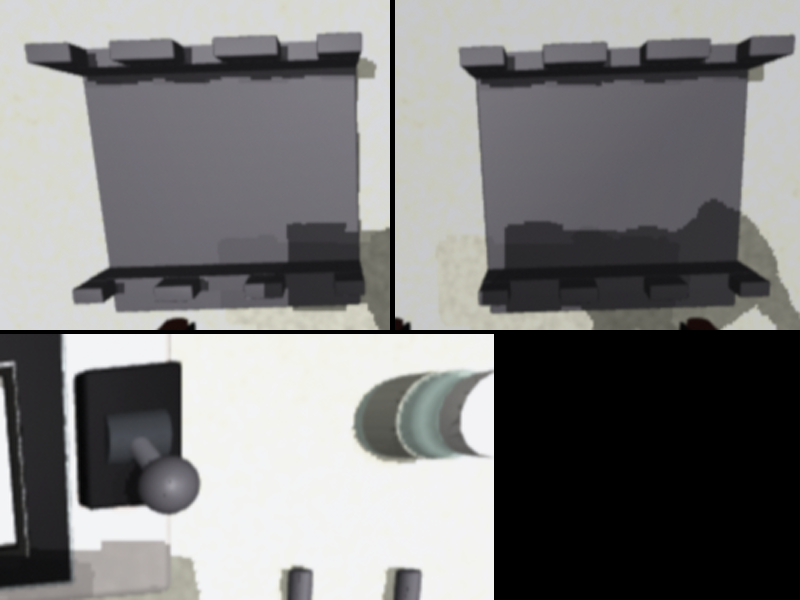

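In crop2 the wide-pronged comb is on top, with far notch centres at u≈(161,231,299), v≈94 in rB and u≈(307,374,444), v≈96 in rA. The lever ball is at (449,179.5) in bB. I'll triangulate these and take a view with the camera directly over each box and over the rest.

```bash
python3 - <<'E'
from h import *
rA,rB,bA,bB,pA,pB=[load(k) for k in("rA","rB","bA","bB","pA","pB")]
for a,b in (((306.7,97.5),(161.3,95.3)),((374,96),(231,93.7)),((443.7,93),(298.7,92))):
    x,e=tri([(rA,*a),(rB,*b)]);print("far notch",x.round(4),round(e*1e3,1),"at .075:",plane(rA,*a,.075).round(4),plane(rB,*b,.075).round(4))
for p in((130,296),(223,293.5),(309,291)): print("rear",plane(rB,p[0]/1.5+100,p[1]/1.5+60,.067).round(4))
print("ball",tri([(bA,616,178.5),(bB,449,179.5)]))
for a,b in(((295.3,96.3),(179.1,95.8)),((375.2,96.3),(258.6,96.1)),((474.9,48.4),(355.1,48.8))): print("tip",tri([(pB,*a),(pA,*b)]))
print("camoff",-pA["R"].T@pA["t"]-[.47,-.40,.36])
for k,x,y,z in(("rC",.43,.36,.40),("b1",.643-.068,.139,.42),("b2",.652-.068,-.0516,.42)):
    r.reach([x,y,z],[180,0,0]);r.wait(.3);s=snap("wrist",k)
    if k=="rC": continue
    g=cv2.cvtColor(s["frame"],cv2.COLOR_RGB2GRAY)
    for th in(60,95,130):
        for c in cv2.findContours((g>th).astype(np.uint8),cv2.RETR_LIST,cv2.CHAIN_APPROX_NONE)[0]:
            x,y,w,h=cv2.boundingRect(c)
            if 2500<cv2.contourArea(c)<12000 and abs(x+w/2-320)<60:
                q=rect3d(s,c,.116,.108)
                if q: print(k,th,(x,y,w,h),q[0].round(4),round(q[1],1),np.round(q[2],1))
up=lambda im,k:cv2.resize(im,None,fx=k,fy=k,interpolation=cv2.INTER_CUBIC)
m=np.zeros((600,800,3),np.uint8)
a=load("rC")["frame"][40:240,180:460];m[:400,:560]=up(a,2)
for i,k in enumerate(("b1","b2")):
    a=load(k)["frame"][80:230,250:390]; m[300*i:300*i+300,562:562+238]=up(a,2)[:,20:258]
cv2.imwrite("pics/crop3.png",m[:,:,::-1]);print(r.sense()["clock"])
E
```

```text
far notch [0.5728 0.4306 0.0735] 0.1 at .075: [0.5727 0.4306 0.075 ] [0.5725 0.43   0.075 ]
far notch [0.5747 0.375  0.069 ] 0.1 at .075: [0.5737 0.3758 0.075 ] [0.5739 0.3736 0.075 ]
far notch [0.5758 0.319  0.0736] 0.3 at .075: [0.576  0.3194 0.075 ] [0.5753 0.3189 0.075 ]
rear [0.4332 0.4254 0.067 ]
rear [0.435  0.3676 0.067 ]
rear [0.4367 0.3143 0.067 ]
ball (array([ 0.64705316, -0.14620457,  0.13177748]), np.float64(0.000328666835863096))
tip (array([ 0.58560702, -0.27677746,  0.01562546]), np.float64(0.0001630283930689841))
tip (array([ 0.58548489, -0.34552991,  0.01678039]), np.float64(3.4131015413409416e-05))
tip (array([ 0.62309602, -0.42764604,  0.01514828]), np.float64(0.00019133773298789008))
camoff [ 0.06957584  0.00203495 -0.01992692]
b1 60 (283, 98, 75, 106) [0.6427 0.1399] 4.4 [78.3 53.9]
b1 95 (284, 99, 74, 105) [0.6427 0.1397] 4.5 [77.5 53. ]
b1 130 (195, 376, 272, 54) [0.416  0.1347] -87.5 [241.8  56.1]
b1 130 (284, 99, 73, 104) [0.6426 0.1396] 4.6 [76.9 52.5]
b2 60 (283, 97, 78, 108) [ 0.652  -0.0516] 6.6 [78.4 53.9]
b2 95 (284, 98, 76, 107) [ 0.652  -0.0517] 6.5 [77.5 53. ]
b2 130 (284, 98, 76, 106) [ 0.652  -0.0518] 6.6 [76.9 52.5]
19.1667
```

View pics/crop3.png

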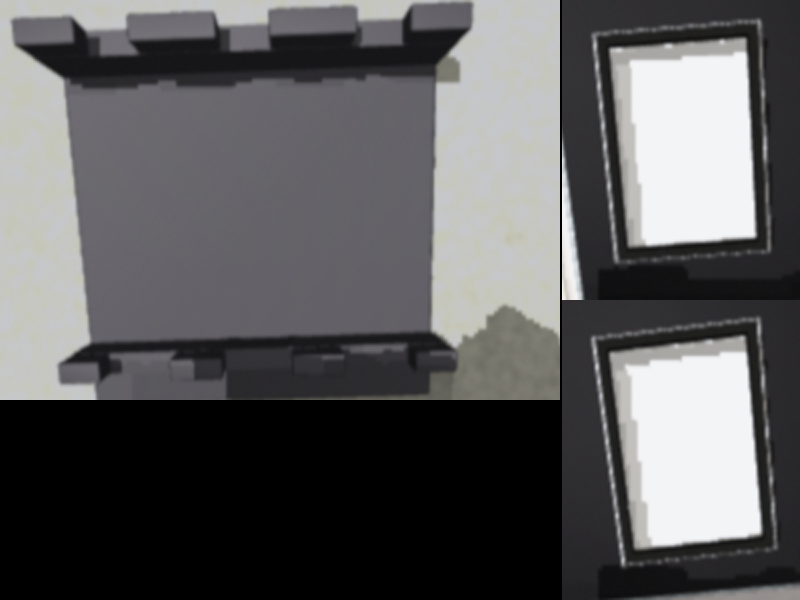

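The camera-overhead views agree within 0.5 mm:
- **Box 1:** centre (0.6427, 0.1397), yaw 4.5°.
- **Box 2:** centre (0.6520, −0.0517), yaw 6.5°.
- **Rest:** its axis sits at yaw ≈2°. The far notches triangulate to 69–74 mm high, against 75 mm expected.
- **Pipette tips:** about 15 mm high, as expected.
- **Lever ball:** z = 0.132.

I'll start with lid A onto box 1, with force monitoring on the way down.

```bash
cat >> h.py <<'E'
O=lambda yaw:[180,0,yaw]
DZ=.163; UP=.010   # grasp point UP above the bar centre
def fz(): return r.sense()["contact_force"]
def st(msg=""):
    s=r.sense();print(msg,"t",round(s["clock"],1),"tcp",s["tcp_pos"].round(4),"F",s["contact_force"].round(1),"open",round(s["opening"]*1e3,1))
def look_lid(x,y,name=None):
    r.reach([x-.068,y,.33],O(0)); r.wait(.3); s=snap("wrist",name)
    L=lids(s); q=min(L,key=lambda q:np.hypot(*(q[0]-[x,y]))); print("lid",q[0].round(4),round(q[1],1),np.round(q[2],1)); return q
def pick_lid(q):
    (x,y),yaw=q[0],q[1]
    r.reach([x,y,.27],O(yaw)); r.servo_line([x,y,.028+UP+DZ]); st("at lid"); r.grab(40); st("grip")
    r.servo_line([x,y,.36]); st("up")
def place_lid(b,yaw):
    x,y=b; z0=.132+UP+DZ
    r.reach([x,y,.36],O(yaw)); r.servo_line([x,y,z0+.016],speed=.08); r.wait(.2); st("above"); f0=fz()
    z=z0+.016
    while z>z0-.012:
        z-=.002; r.servo_line([x,y,z],speed=.03); d=fz()-f0; tz=r.sense()["tcp_pos"][2]; print(round((z-z0)*1e3,1),round((tz-z0)*1e3,1),d.round(1))
        if z>z0+.002 and d[2]>4: print("EARLY CONTACT");return False
        if d[2]>25: break
    return True
E
python3 - <<'E'
from h import *
q=look_lid(.459,.127,"l1"); pick_lid(q); print(place_lid((.6427,.1397),4.5)); st()
E
```

```text
lid [0.4592 0.1271] 13.7 [96.8 72.2]
at lid t 21.6 tcp [0.4593 0.1272 0.2026] F [0.  0.4 0.5] open 87.8
grip t 22.8 tcp [0.4592 0.127  0.201 ] F [ 0.4  0.  -0.6] open 13.7
up t 24.0 tcp [0.4591 0.1271 0.3587] F [ 0.8 -0.4 -1.1] open 13.9
above t 25.6 tcp [0.6428 0.1397 0.3218] F [-0.1  0.1 -1.7] open 13.6
14.0 13.9 [1.3 0.4 0.3]
12.0 11.7 [ 0.9 -0.2  1. ]
10.0 9.8 [0.3 0.9 1.4]
8.0 7.8 [-0.9 -0.4  1.3]
6.0 5.7 [-0.   0.4  1.4]
4.0 3.7 [-0.1 -0.3  1.2]
2.0 1.8 [0.3 0.1 1.5]
0.0 -0.1 [ 0.4 -0.   0.4]
-2.0 -1.2 [-1.1 -1.1  5.2]
-4.0 -3.3 [-2.6 -0.4  6.4]
-6.0 -5.5 [-3.1 -0.1  5.6]
-8.0 -6.0 [-3.8 -0.5 11.5]
-10.0 -6.1 [-6.9 -1.5 17.5]
-12.0 -6.2 [-10.2  -1.7  24.7]
True
 t 29.1 tcp [0.6423 0.1396 0.2988] F [-10.3  -1.6  23. ] open 13.9
```

Lid 1 seated on box 1, with a hard stop at −6.1 mm as expected. I'll release it and do the second lid.

```bash
python3 - <<'E'
from h import *
def rel(b):
    z0=.132+UP+DZ
    r.servo_line([*b,z0-.006],speed=.03); st("relax"); r.let_go(); r.servo_line([*b,.38]); st("rel")
rel((.6427,.1397))
# recheck box 2 then lid
r.reach([.652-.068,-.0516,.42],O(0)); r.wait(.3); s=snap("wrist","b2b"); g=cv2.cvtColor(s["frame"],cv2.COLOR_RGB2GRAY)
B=None
for c in cv2.findContours((g>95).astype(np.uint8),cv2.RETR_LIST,cv2.CHAIN_APPROX_NONE)[0]:
    x,y,w,h=cv2.boundingRect(c)
    if 2500<cv2.contourArea(c)<12000 and abs(x+w/2-320)<60 and y<200:
        q=rect3d(s,c,.116,.108)
        if q: B=q;print("box2",q[0].round(4),round(q[1],1),np.round(q[2],1))
q=look_lid(.4765,-.1454,"l2"); pick_lid(q)
assert np.hypot(*(B[0]-[.652,-.0517]))<.004
if place_lid(B[0],B[1]): rel(B[0])
E
```

```text
relax t 29.4 tcp [0.6429 0.1397 0.299 ] F [-0.7 -0.1  4.9] open 13.9
rel t 31.3 tcp [0.6427 0.1397 0.379 ] F [ 0.6 -0.5 -0.4] open 87.8
box2 [ 0.652  -0.0517] 6.6 [77.5 53. ]
lid [ 0.5222 -0.1258] 1.8 [97.4 72.2]
at lid t 34.9 tcp [ 0.5221 -0.1262  0.2025] F [ 0.1 -0.3  0.4] open 87.6
grip t 36.1 tcp [ 0.5222 -0.1258  0.201 ] F [ 0.5 -0.1 -0.3] open 13.7
up t 37.3 tcp [ 0.5221 -0.1258  0.3586] F [ 0.7 -0.1 -1.2] open 13.7
above t 38.8 tcp [ 0.6521 -0.0517  0.3219] F [-0.4  0.5 -0.7] open 13.7
14.0 13.9 [ 0.4 -1.3  0. ]
12.0 11.7 [ 0.9  0.1 -0.5]
10.0 9.7 [ 0.1 -0.2 -0.1]
8.0 7.8 [-0.6 -1.3 -1.1]
6.0 5.7 [ 0.7 -0.1  0.2]
4.0 3.7 [-0.1 -0.7 -0.1]
2.0 1.7 [ 0.3 -0.6 -0.2]
0.0 -0.1 [ 0.5  0.4 -0.2]
-2.0 -1.3 [-1.9  0.7  5.3]
-4.0 -3.3 [-1.8  0.   5.9]
-6.0 -5.5 [-2.2  0.5  5.7]
-8.0 -6.1 [-4.3 -0.   9.4]
-10.0 -6.2 [-6.8  0.8 17.2]
-12.0 -6.2 [-8.5  0.3 24.2]
relax t 42.6 tcp [ 0.6522 -0.0518  0.2989] F [-0.1  0.7  4.4] open 13.3
rel t 44.5 tcp [ 0.652  -0.0517  0.379 ] F [ 0.2 -0.5 -0. ] open 87.6
```

Both lids bottomed at −6.2 mm. The second had been knocked about 5 cm, and the fresh look caught that. Now the first pipette, re-measured before picking.

```bash
cat >> h.py <<'E'
SL={1:(.478,.4267),2:(.4795,.3710),3:(.4812,.3158)}; SY=2.0
def pips(name=None,x=.47,y=-.34):
    r.reach([x,y,.36],O(0)); r.wait(.3); s=snap("wrist",name); m=greymask(s); m[300:]=0; out=[]
    for c in blobs(m,500,3000):
        (u,v),(w,h),a=cv2.minAreaRect(c)
        if max(w,h)/min(w,h)<3: continue
        b=cv2.boxPoints(((u,v),(w,h),a)); e=b[1]-b[0] if np.linalg.norm(b[1]-b[0])>np.linalg.norm(b[2]-b[1]) else b[2]-b[1]
        if e[1]>0:e=-e
        T=plane(s,*(np.array([u,v])+e/2),.015)[:2];S=plane(s,*(np.array([u,v])-e/2),.015)[:2]
        l=np.linalg.norm(T-S); d=(T-S)/l
        if abs(l-.08)<.006: out.append(((T-d*.125+S-d*.045)/2,np.degrees(np.arctan2(d[1],d[0])),d))
    out.sort(key=lambda p:-p[0][1])
    for p in out: print("pip",p[0].round(4),round(p[1],1))
    return out
def pick_pip(p,shift,gz):
    x,y=p[0]+shift*np.array([-p[2][1],p[2][0]])
    r.reach([x,y,.27],O(p[1])); r.servo_line([x,y,gz+DZ]); st("at pip"); r.grab(35); st("grip")
    r.servo_line([x,y,gz+DZ+.02],speed=.05); r.servo_line([x,y,.40]); st("up")
def place_pip(k,gz,stop=0.0):   # gz: grasp point height when it lay on the bench
    x,y=SL[k]; zs=.045+gz+DZ
    r.reach([x,y,.40],O(SY)); r.servo_line([x,y,zs+.035]); r.wait(.2); st("above"); f0=fz(); z=zs+.035
    while z>zs+stop+1e-6:
        z=max(z-.005,zs+stop); r.servo_line([x,y,z],speed=.05); d=fz()-f0
        if np.linalg.norm(d)>4: print(round((z-zs)*1e3,1),d.round(1))
        if d[2]>8:
            if z>zs+.004: print("EARLY");return False
            break
    st("down"); return True
def free(k):
    r.let_go(); r.servo_line([*SL[k],.40]); st("free")
E
python3 - <<'E'
from h import *
P=pips("p1look"); pick_pip(P[0],.006,.022)
if place_pip(1,.022): free(1)
r.reach([.43,.36,.40],O(0)); r.wait(.3); snap("wrist","rD")
f=load("rD")["frame"][30:290,100:500]; cv2.imwrite("pics/rDc.png",cv2.resize(f,None,fx=1.5,fy=1.5)[:,:,::-1])
E
```

```text
pip [ 0.4611 -0.2866] 4.3
pip [ 0.4612 -0.3565] 5.0
pip [ 0.4985 -0.4216] -2.9
at pip t 47.4 tcp [ 0.4612 -0.2813  0.1866] F [ 0.8 -1.1 -0.2] open 87.8
grip t 48.3 tcp [ 0.4607 -0.2807  0.185 ] F [ 1.  -0.7  0. ] open 25.7
up t 50.3 tcp [ 0.4607 -0.2806  0.3987] F [ 0.2  0.6 -1.9] open 25.8
above t 54.1 tcp [0.4782 0.4269 0.2663] F [-0.4 -0.9 -2. ] open 25.8
down t 55.9 tcp [0.478  0.4267 0.23  ] F [ 0.   0.6 -1.2] open 25.7
free t 58.2 tcp [0.478  0.4267 0.3986] F [ 0.5 -0.1  0.6] open 87.9
```

View pics/rDc.png

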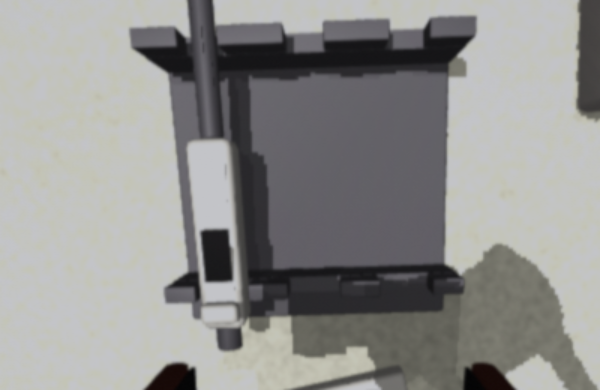

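The first pipette is seated in its notches. Third pipette next into slot 3. The middle one goes last with a high grip, so that opening the fingers clears its neighbours.

```bash
python3 - <<'E'
from h import *
P=pips("p2look",y=-.38); pick_pip(P[-1],-.008,.022)
ok=place_pip(3,.022)
if ok: free(3)
P=pips("p3look",y=-.34)
if ok and len(P)==1:
    x,y=P[0][0]; pick_pip(P[0],0,.036)
    r.reach([*SL[2],.40],O(SY)); st("over slot2"); s=snap("scene","sc1"); u,v=proj(s,[*SL[2],.22]); print(u,v)
    f=s["frame"][60:300,340:640]; cv2.imwrite("pics/sc1c.png",cv2.resize(f,None,fx=2,fy=2)[:,:,::-1])
E
```

```text
pip [ 0.4612 -0.3565] 5.1
pip [ 0.4982 -0.4213] -2.9
at pip t 63.2 tcp [ 0.4982 -0.4295  0.1871] F [-0.3  0.1  0.3] open 88.0
grip t 64.1 tcp [ 0.4978 -0.4292  0.1849] F [0.8 1.3 0. ] open 25.9
up t 66.1 tcp [ 0.4978 -0.4293  0.3985] F [ 0.2  0.  -1.5] open 26.6
above t 70.0 tcp [0.4814 0.3159 0.2662] F [-0.1 -0.4 -1. ] open 25.8
down t 71.8 tcp [0.4812 0.3158 0.2299] F [ 1.4  0.5 -0.1] open 25.8
free t 74.1 tcp [0.4812 0.3158 0.3986] F [-0.1 -0.  -0.1] open 88.1
pip [ 0.4611 -0.3563] 4.8
at pip t 77.9 tcp [ 0.4617 -0.3566  0.201 ] F [ 0.2  0.1 -0.4] open 87.9
grip t 78.9 tcp [ 0.4611 -0.3563  0.199 ] F [-0.4 -0.2 -0.1] open 25.6
up t 80.8 tcp [ 0.4611 -0.3563  0.3986] F [ 0.7 -0.4 -2.4] open 25.7
over slot2 t 83.3 tcp [0.48   0.3703 0.4   ] F [ 0.5  1.  -1.5] open 25.6
471.22702999223895 148.61936505301784
```

View pics/sc1c.png

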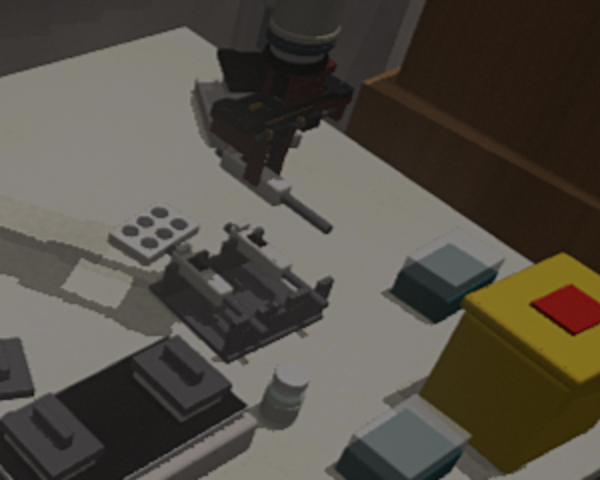

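The pipette is held level, the two outer ones are in the rest and both lids look flat. I'll lower it into the middle notches and release.

```bash
python3 - <<'E'
from h import *
ok=place_pip(2,.036,.0145)
if ok: free(2)
r.reach([.43,.36,.40],O(0)); r.wait(.3); s=snap("wrist","rE")
cv2.imwrite("pics/rEc.png",cv2.resize(s["frame"][0:290,120:480],None,fx=1.5,fy=1.5)[:,:,::-1])
E
```

```text
above t 84.8 tcp [0.4797 0.3711 0.2804] F [ 0.8  0.6 -2.3] open 25.5
down t 86.1 tcp [0.4795 0.371  0.2586] F [ 1.6 -0.6 -0.4] open 25.8
free t 88.2 tcp [0.4795 0.371  0.3986] F [ 0.4 -0.7 -0.4] open 88.0
```

View pics/rEc.png

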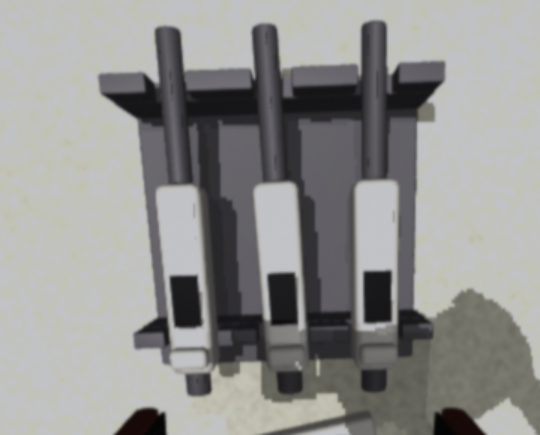

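All three pipettes sit in the notches, tips in the narrow comb. I'll check the lids from overhead before touching the switch.

```bash
python3 - <<'E'
from h import *
for k,x,y,exp in(("c1",.6427,.1397,4.5),("c2",.652,-.0517,6.5)):
    r.reach([x-.068,y,.42],O(0)); r.wait(.3); s=snap("wrist",k)
    f=s["frame"].astype(int).mean(2); m=((f>60)&(f<125)).astype(np.uint8); m[260:]=0
    m=cv2.morphologyEx(m,cv2.MORPH_CLOSE,np.ones((5,5)))
    for c in blobs(m,5000,20000):
        q=rect3d(s,c,.098,.114)
        if q and np.hypot(*(q[0]-[x,y]))<.02: print(k,q[0].round(4),round(q[1],1),np.round(q[2],1))
a=np.hstack([load(k)["frame"][40:260,200:500] for k in("c1","c2")]);cv2.imwrite("pics/c12.png",cv2.resize(a,None,fx=1.3,fy=1.3)[:,:,::-1]); st()
E
```

```text
c1 [0.6429 0.1409] 4.6 [99.5 74.7]
c2 [ 0.6524 -0.0507] 6.7 [99.6 74.7]
 t 91.4 tcp [ 0.5841 -0.0507  0.4201] F [ 0.   0.  -0.5] open 87.9
```

View pics/c12.png

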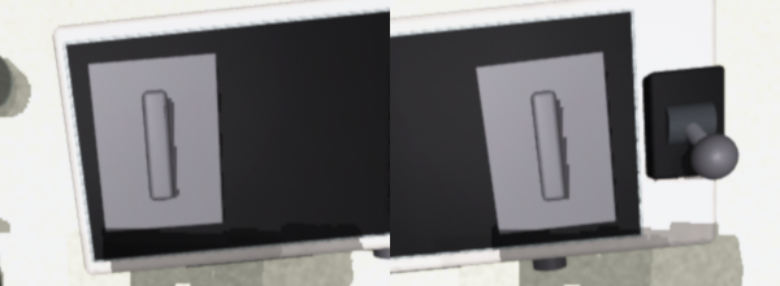

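Measured at the fully-home plate height, both lids read 99.5×74.7 mm against 100×75 mm, centred and aligned. The shaker's yaw is ≈5.8° from the mat edge. Now I'll push the lever.

```bash
python3 - <<'E'
from h import *
a=np.radians(5.8); d=np.array([np.cos(a),np.sin(a)]); b=np.array([.647,-.1462]); z=.116+.182
r.grab(10)
p=b-d*.050; r.reach([*p,.40],O(5.8)); r.servo_line([*p,z]); r.wait(.2); st("behind"); f0=fz()
s=-.05
while s<.045:
    s+=.005; r.servo_line([*(b+d*s),z],speed=.05); f=fz()-f0; print(round(s*1e3),round((r.sense()["tcp_pos"][:2]-b)@d*1e3,1),f.round(1))
    if f[:2]@d<-18: break
p=b+d*(s-.03); r.servo_line([*p,z],speed=.08); r.servo_line([*p,.40]); st("clear")
r.reach([.584,-.10,.42],O(0)); r.wait(.3); s=snap("wrist","sw"); cv2.imwrite("pics/swc.png",cv2.resize(s["frame"][20:260,220:520],None,fx=1.6,fy=1.6)[:,:,::-1])
E
```

```text
behind t 94.3 tcp [ 0.5975 -0.1513  0.2995] F [ 0.4 -0.3 -0.8] open 0.4
-45 -44.7 [-1.5 -0.8  0.6]
-40 -39.8 [-0.7 -0.   1.6]
-35 -34.8 [-0.4 -0.8  1.2]
-30 -29.8 [-0.4  1.   0.6]
-25 -24.8 [-1.1  0.3  1.5]
-20 -19.8 [-1.4  1.2  1.3]
-15 -14.7 [-1.1  0.4  1.1]
-10 -9.7 [-0.4  0.8  2.1]
-5 -4.7 [-0.4  0.2  0.5]
0 0.3 [-0.1  0.1  0.3]
5 5.3 [0.7 0.1 0.2]
10 10.3 [-0.7  0.1  0.5]
15 15.3 [-1.   0.2 -0. ]
20 20.3 [-0.5  0.2  1.2]
25 23.4 [-15.   -0.2   5.9]
30 25.8 [-34.9   0.1  11.3]
clear t 99.6 tcp [ 0.6472 -0.1462  0.3986] F [ 0.7  0.1 -0.3] open 0.1
```

View pics/swc.png

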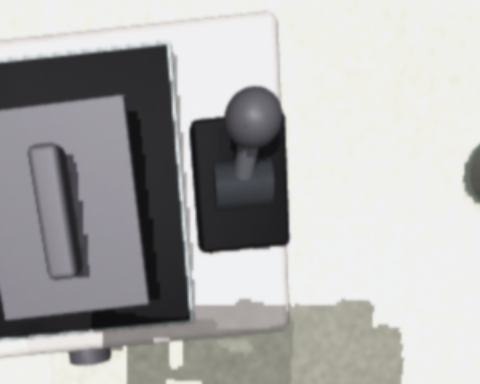

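The lever is over, with the ball now at about (378,93) in the frame, and the push met a hard stop. I'll check the ball's position and the final lid poses, then hand in.

```bash
python3 - <<'E'
from h import *
s=load("sw"); p=plane(s,378,93,.128); a=np.radians(5.8); d=np.array([np.cos(a),np.sin(a)])
print("ball",p.round(4),"travel",(p[:2]-[.647,-.1462])@d)
for k,x,y in(("d1",.6427,.1397),("d2",.652,-.0517)):
    r.reach([x-.068,y,.42],O(0)); r.wait(.3); s=snap("wrist",k)
    f=s["frame"].astype(int).mean(2); m=((f>60)&(f<125)).astype(np.uint8); m[260:]=0
    m=cv2.morphologyEx(m,cv2.MORPH_CLOSE,np.ones((5,5)))
    for c in blobs(m,5000,20000):
        q=rect3d(s,c,.098,.114)
        if q and np.hypot(*(q[0]-[x,y]))<.02: print(k,q[0].round(4),round(q[1],1),np.round(q[2],1))
    if k=="d2": print("ball tri",tri([(s,*proj(s,p)),(load("sw"),378,93)])[0]) if False else None
if (p[:2]-[.647,-.1462])@d>.048: r.hand_in(); print("handed in",r.sense()["clock"])
E
```

```text
ball [ 0.6937 -0.1413  0.128 ] travel 0.046973824951897496
d1 [0.6429 0.1409] 4.6 [99.8 74.7]
d2 [ 0.6523 -0.0507] 6.7 [99.7 74.7]
```

I did not hand in. The ball's travel reads 47 mm, against about 53 mm expected. I'll segment the ball in several views before and after to measure it properly.

```bash
python3 - <<'E'
from h import *
r.reach([.60,-.10,.45],O(0)); r.wait(.3); s1=snap("wrist","e1")
r.reach([.60,-.22,.45],O(0)); r.wait(.3); s2=snap("wrist","e2")
b0=np.array([.647,-.1462,.131]); b1=np.array([.695,-.141,.129]); t=[]
for k,b in (("c2",b0),("bA",b0),("bB",b0),("sw",b1),("e1",b1),("e2",b1)):
    s=load(k); u,v=proj(s,b).astype(int); f=cv2.resize(s["frame"][max(v-26,0):v+26,u-26:u+26],(200,200),interpolation=cv2.INTER_CUBIC)
    print(k,(u,v)); cv2.line(f,(100,0),(100,12),(255,0,0),1);cv2.line(f,(0,100),(12,100),(255,0,0),1); t.append(f)
cv2.imwrite("pics/balls.png",np.vstack([np.hstack(t[:3]),np.hstack(t[3:])])[:,:,::-1]);st()
E
```

```text
c2 (np.int64(449), np.int64(160))
bA (np.int64(615), np.int64(178))
bB (np.int64(448), np.int64(179))
sw (np.int64(377), np.int64(90))
e1 (np.int64(372), np.int64(117))
e2 (np.int64(225), np.int64(118))
 t 104.4 tcp [ 0.6001 -0.219   0.4503] F [-0.1  0.1  0. ] open 0.4
```

View pics/balls.png

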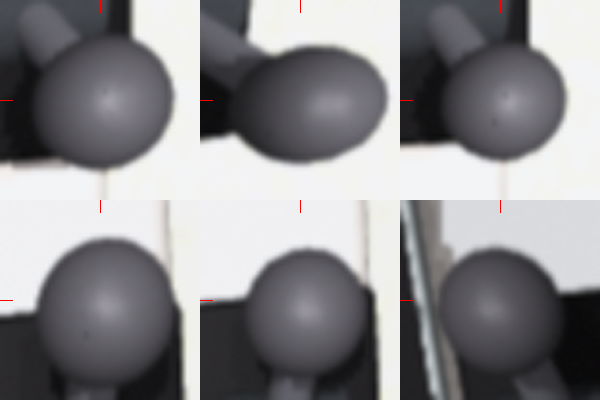

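The ball centres, read from the crops:

| | c2 | bA | bB | sw | e1 | e2 |
|---|---|---|---|---|---|---|
| u, v | 450,160.8 | 617.6,179 | 449,179.3 | 378.3,92.9 | 373.6,120.1 | 225.3,120.9 |

The first three are before the push, the last three after. I'll triangulate both sets.

```bash
python3 - <<'E'
from h import *
T=lambda *o:tri([(load(k),u,v) for k,u,v in o])
a,e=T(("c2",450,160.8),("bA",617.6,179),("bB",449,179.3)); b,f=T(("sw",378.3,92.9),("e1",373.6,120.1),("e2",225.3,120.9))
d=b-a; c=np.linalg.norm(d); print(a.round(4),b.round(4),e,f,"chord",c,"angle",2*np.arcsin(c/.11))
h=np.array([d[0],d[1],0])/np.hypot(*d[:2])
for n,p in(("off",a),("on",b)): print(n,"lean from z: deg",np.degrees(np.arccos(min(1,(p[2]-.082)/.055))))
E
```

```text
[ 0.647  -0.1453  0.1345] [ 0.6933 -0.1413  0.1306] 0.00015276294265538642 0.00017255419701631993 chord 0.046564963104276 angle 0.8742087166316475
off lean from z: deg 17.316670819921498
on lean from z: deg 27.80921526699748
```

The measured swing is only about 0.87 rad. I'll push again, this time on the ball itself rather than low on the rod, in small steps.

```bash
python3 - <<'E'
from h import *
a=np.radians(5.0); d=np.array([np.cos(a),np.sin(a)]); b=np.array([.6933,-.1413]); z=.125+.182
p=b-d*.060; r.reach([*p,.40],O(5)); r.servo_line([*p,z]); r.wait(.2); st("behind"); f0=fz()
s=-.035
while s<.012:
    s+=.0025; r.servo_line([*(b+d*s),z],speed=.04); f=fz()-f0; print(round(s*1e3,1),round((r.sense()["tcp_pos"][:2]-b)@d*1e3,1),f.round(1))
    if f[:2]@d<-32: break
r.wait(.5); st("held")
p=b+d*(s-.05); r.servo_line([*p,z],speed=.08); r.servo_line([*p,.40]); st("clear")
r.reach([.60,-.10,.45],O(0)); r.wait(.3); s1=snap("wrist","g1")
r.reach([.60,-.22,.45],O(0)); r.wait(.3); s2=snap("wrist","g2")
t=[]
for k in("e1","g1","e2","g2"):
    s=load(k); u,v=(372,117) if k[1]=="1" else (225,118)
    f=cv2.resize(s["frame"][v-26:v+26,u-26:u+26],(200,200),interpolation=cv2.INTER_CUBIC);cv2.line(f,(0,100),(12,100),(255,0,0),1); t.append(f)
cv2.imwrite("pics/balls2.png",np.hstack(t)[:,:,::-1])
for k in("e","g"):
    for i,(u,v) in((1,(373,120)),(2,(225,120))):
        f=load(f"{k}{i}")["frame"].astype(float).mean(2); w=f[v-30:v+5,u-3:u+4].mean(1); j=np.argmin(np.diff(w)); print(k,i,"ball top edge row",v-30+j,w[j-1:j+3].round())
E
```

```text
behind t 105.9 tcp [ 0.6337 -0.1466  0.3087] F [ 0.7  0.2 -0.4] open -0.1
-32.5 -32.5 [-0.4 -0.6  0.2]
-30.0 -30.0 [-1.  -0.2  0.4]
-27.5 -27.4 [-0.8 -0.1  1.1]
-25.0 -25.0 [-1.9 -0.6  1.2]
-22.5 -23.7 [-11.5  -0.3   4.7]
-20.0 -22.4 [-21.2  -0.2   7.4]
-17.5 -21.2 [-29.1   0.5   9.7]
-15.0 -19.9 [-39.1   0.5  14.2]
held t 109.0 tcp [ 0.6734 -0.1436  0.307 ] F [-37.    0.6  13.5] open 0.9
clear t 110.5 tcp [ 0.6287 -0.1469  0.3988] F [-0.1  0.2 -0.5] open 0.4
e 1 ball top edge row 103 [232. 184. 109.  82.]
e 2 ball top edge row 104 [199. 151.  91.  66.]
g 1 ball top edge row 102 [237. 207. 137.  89.]
g 2 ball top edge row 104 [199. 151.  91.  66.]
```

View pics/balls2.png

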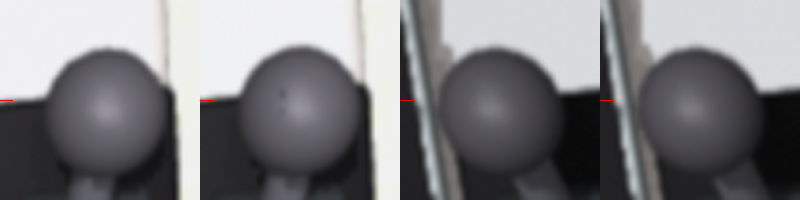

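The ball now sits where the stop leaves it. Contact recurs at the same place, goes stiff at once and springs back elastically. As a last check, I'll compute the lean on each side from the lever's pivot barrel, and confirm that the rest of the scene is unchanged.

```bash
python3 - <<'E'
from h import *
c2,sw=load("c2"),load("sw"); d=np.array([np.cos(.09),np.sin(.09)])
for n,s,u,v in(("c2 barrel",c2,432.3,133),("sw barrel",sw,372.5,135),("c2 housing",c2,427,134.5)):
    for z in(.082,.092):
        p=plane(s,u,v,z)[:2]; print(n,z,p.round(4),"off lean",np.degrees(np.arcsin((p-[.647,-.1453])@d/.055)).round(1),"on lean",np.degrees(np.arcsin((np.array([.6933,-.1413])-p)@d/.055)).round(1))
r.reach([.46,.30,.45],O(0)); r.wait(.3); w=snap("wrist","fw"); t=snap("scene","fs")["frame"]
f=np.hstack([cv2.resize(t[150:390,270:540],(430,382)),cv2.resize(w["frame"][:,100:],(370,329))[:329].copy() if False else cv2.copyMakeBorder(cv2.resize(w["frame"][:300,60:640],(370,191)),0,191,0,0,cv2.BORDER_CONSTANT)])
cv2.imwrite("pics/final.png",f[:,:,::-1]); st()
E
```

```text
c2 barrel 0.082 [ 0.669  -0.1468] off lean 23.3 on lean 26.7
c2 barrel 0.092 [ 0.6685 -0.1437] off lean 23.0 on lean 27.0
sw barrel 0.082 [ 0.6668 -0.1451] off lean 21.0 on lean 29.1
sw barrel 0.092 [ 0.6664 -0.1437] off lean 20.7 on lean 29.4
c2 housing 0.082 [ 0.6677 -0.1423] off lean 22.3 on lean 27.7
c2 housing 0.092 [ 0.6672 -0.1394] off lean 22.1 on lean 27.9
 t 114.5 tcp [0.4602 0.2998 0.45  ] F [-0.1  0.1 -0.3] open 0.7
```

View pics/final.png

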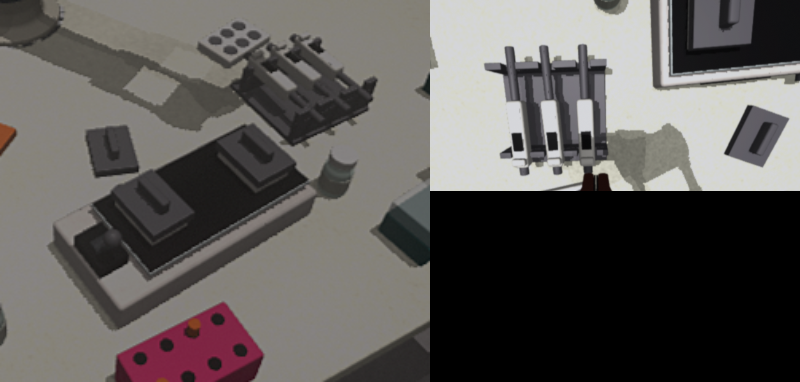

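The on-side lean is about 28° (0.49 rad), which fits the end of a symmetric 1 rad throw. Lids and pipettes are undisturbed and the robot is clear, so I'm handing in.

```bash
python3 -c "
from station import r
r.hand_in(); print(r.sense()['clock'])"
```

```text
the job is handed in; nothing more can be done
the job is handed in; nothing more can be done
```

I lidded and pressed home both boxes on the shaker, laid all three pipettes in the rest, then pushed the lever to its stop and handed in at about 115 s. The third grey lid stays on the bench. I did not touch the jars, the well plate or the blue and orange look-alikes.

- **Lids:** both seals gave at 5–6 N and the lids bottomed 6.1–6.2 mm down, against 6 mm expected, holding at 24 N. Overhead re-measurement at the fully-home height gave 99.5 × 74.7 mm, centred within about 1.2 mm. They were unchanged after the first lever push. One lid had been knocked about 5 cm; I re-measured it before picking it up.
- **Pipettes:** all three lie in their notches with tips in the narrow comb, confirmed in the last pictures. I released the middle one about 14 mm high so the opening fingers would clear its neighbours, and it dropped in cleanly.
- **Lever (one check disagreed):** the ball's measured travel was about 47 mm, or 0.87 rad, where 53 mm and 1.0 rad were expected. A second push met the same stiff stop at the same place, at 39 N on the ball. The lever leans about 28° on the on side, which fits the end of a 1 rad throw if the throw is symmetric about upright. It leaned only about 22° on the off side at the start, so I took it as fully on.

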